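# Index a guide bar round to its ratchet prop

## Task

Swing the chainsaw guide bar round on its index turntable until it clicks into the position straight over the prop, going round the side where the tall oil bottle does not stand in its way. Then raise the prop by its red tab to its fourth notch, counted from right down (the last one below the bar, a finger's width short of it; it may start one notch up) and let go, never pushing the prop up against the bar. Leave the other things on the bench where they are.

Things in the scene. Friction and masses are not known exactly. Their poses are not given: they have to be found in the camera images.
- hub (a point): fixed point on the turntable's vertical axis, 156 mm above the bench. Turntable: steel disc with scalloped rim, 166 mm across, 50 to 66 mm above the bench. A sprung plunger clicks into 12 scallops 30 degrees apart and pulls it into the nearest. About 0.6 N m turns it out of one, then it snaps on into the next. Orange clamp with black knob on top, within 50 mm of the axis, up to 178 mm high
- stand: grey steel base of turntable and prop, fixed to the bench, 12 mm thick, 170 mm wide round the turntable, 70 mm wide elsewhere; reaches from 145 mm behind its origin to 185 mm ahead (plunger post to 250 mm, its black knob to 280 mm). Origin on its underside; its +y runs from the prop (60 mm behind the origin) to the turntable axis (120 mm ahead)
- bar_mark (a point): point on the guide bar's underside (150 mm above the bench), on its centre line, 180 mm from the turntable axis: must end straight above the saddle. Bar: flat light-grey plate 60 mm wide, 6 mm thick (150 to 156 mm high), sticking out to one side of the turntable to a round nose 205 mm from the axis; free below and along both edges. Site x points out along the bar, z up
- turntable (a joint): angle of turntable and bar in rad, counter-clockwise from above positive; 0: bar points directly away from the prop; +pi or -pi (either will do): bar over the prop. It rests at multiples of 30 degrees and starts at -30, 0 or +30 degrees. Stops at -3.8 and 3.8
- saddle (a point): centre of the top face of the prop's yellow saddle (60 x 30 x 6 mm plate) on a toothed square column in an orange guide, 180 mm from the turntable axis; 87 mm above the bench with the prop right down. Site axes are those of the stand: +y towards the turntable axis, z up
- lift_tab (a point): point in the prop's red upright lift tab, 14 mm thick (along the point's x), 26 mm along y, 40 mm tall; the top is 15 mm above this point. A yellow arm joins it to the saddle, 90 mm away on the side away from the turntable; it rises with it. Point 103 mm above the bench with the prop right down. Pinch it across its thickness from above
- prop (a joint): height of the prop in m, 0 = right down. Ratchet: a pawl clicks under a tooth every 13 mm (it rests at 0, 12, 25, 38, 51 mm, within 1 mm, at notch 0 to 4) and it cannot come down again. Let go between notches it sinks to the notch below. Lifting takes 5 to 10 N. Starts at notch 0 or 1. The saddle strikes the bar at 63 mm
- oil_bottle_mid (a point): half-way up an amber oil bottle, 68 mm across, 210 mm tall: taller than the bar, it stands in the bar's path beside the stand, on one side or the other (its side is drawn at random). Leave it standing where it is
- carton_mid (a point): half-way up a red and white carton, 85 x 60 mm, 50 mm tall, on the side opposite to the oil bottle; the bar passes above it. Leave it alone
- spray_can_mid (a point): half-way up a blue and yellow spray can, 58 mm across, 170 mm tall, beside the prop's end of the stand, on one side or the other. Leave it alone
- tape_roll_mid (a point): centre of a black roll of tape, 90 mm across, 30 mm high, lying on the bench on the other side from the spray can. Leave it alone
- screwdriver: orange-handled screwdriver lying on the bench, about 200 mm long along its x axis. Leave it alone
- wrench: steel wrench lying on the bench, about 180 mm long along its x axis. Leave it alone
- socket: steel socket, 28 mm across, 45 mm tall, standing on the bench beside the stand; origin at the centre of its underside. Leave it alone

How it is judged:
On the way, in this order (a step that is already met when the one before it is completed fails the run):
1. the bar rests over the prop, in its click position, with the prop not yet raised (horizontal distance between bar_mark and saddle below 0.012 m and velocity of joint turntable between -0.05 and 0.05 rad/s and value of joint prop below 0.02 m), for 0.2 s.
2. the prop rests at its fourth notch (horizontal distance between bar_mark and saddle below 0.012 m and value of joint prop between 0.049 and 0.0545 m and velocity of joint prop between -0.01 and 0.01 m/s), for 0.2 s.
At the end, for the whole second after the job is handed in: the bar's mark is within 12 mm (level) of the saddle's centre, the turntable at rest; the prop rests at its fourth notch (49 to 54.5 mm above right down) (all of step 2 and velocity of joint turntable between -0.05 and 0.05 rad/s); the robot touches nothing.
It fails at once if the prop is pushed up against the bar with more than 3 N (contact force between prop and turntable above 3 N).
It fails at once if another thing on the bench is shifted by more than 20 mm or knocked over (distance of any of oil_bottle_mid, carton_mid, spray_can_mid, tape_roll_mid, screwdriver, wrench, socket from where it was at the start of the episode above 0.02 m).
It also fails if it takes over 58 s, if anything falls off the work surface, if the arm or the gripper's body presses on something with over 40 N, if the wrist force passes 120 N, or if a joint passes its speed limit or range.

## Robot

A 7-joint arm with a two-finger parallel gripper is mounted at the origin on the work surface. World frame = base frame: x ahead of the robot, y to its left, z up, the work surface at z = 0. Lengths are in m, angles in rad, forces in N, time in s.
With the tool pointing down it reaches from about 0.4 to 0.85 m from the base axis. Payload 4.5 kg.
Tool frame: the origin (TCP) lies between the finger pads; the fingertips stand 19 mm ahead of it and the grasp point (between the pads) is the TCP (r.nose_length is the distance from the TCP to the fingertips, in m); z points along the fingers, x is the direction in which the jaws open and shut, and the axes are right-handed (so a half turn about z gives the same grasp; the last joint's range is limited). The gripper opens to 88 mm and grips with 3 to 60 N. Pads are 18 mm wide; open, the fingers measure 123 mm over their backs; the gripper's body (75 mm by 187 mm) begins 45 mm behind the grasp point.
Start: joints at [-1.22, 0.689, -0.195, 1.565, 0.157, 0.902, -0.215], TCP at [0.195, 0.594, 0.224] pointing down, gripper open.
Joint ranges: [-3.01, 3.01], [-0.46, 2.08], [-1.47, 1.51], [0.13, 2.56], [-1, 4.14], [0.04, 2.09], [-2.66, 2.66]. Speed limits (rad/s): [2.57, 2.57, 3.14, 3.14, 3.14, 3.14, 3.14].

## Interface

Orientations are given as a unit quaternion [x, y, z, w].
In Python, from plant import get_state, vision, r gives the robot as it stands.
- The arm moves only by the tool play_rows, never from a script. Its argument "deltas" is a list that holds one entry, the list of rows, each a list of 7 numbers: the gripper command: -1 is fully open, 1 is shut, values between are in proportion, then the shift along the tool's x, y, z normalised to -1 to 1, where 1 is 300 mm, then the turn, a rotation vector about the tool's x, y, z normalised to -1 to 1, where 1 is pi rad. A call has 1 to 5 rows; each row is the pose to reach, as a shift and turn from the pose measured when the call began, along the tool's axes at that moment, turning the shorter way round; what a row does not reach only later rows make up. A row lasts 1/8 s, in which the tool goes at most 62.5 mm and 10.7 degrees, less where a joint would pass 70% of its speed; a pose out of reach is approached as far as the arm can. A call with a number of a shift or a turn outside -1 to 1 is refused whole. A call with a gripper value outside its range is refused whole. The fingers move at their own pace and stop on an object; "force" is the grip in N (left out, the last holds). Time passes only in rows, so rows that repeat a pose let the fingers close. It gives the time, the measured TCP pose, the force and the opening at its end, in the units of the state.
- get_state(): the state, without advancing time (a new reading comes with each control period).
- vision.snapshot(name): name is "scene" or "top"; returns the picture (420x560x3 uint8, red, green, blue); there is no depth.
- vision.camera_model(name): a dict with "vfov" (degrees; the focal length in pixels is half the picture's height over the tangent of half this angle, whatever the lens; pixels are square), "cx", "cy" (the principal point, pixels), "k1" (the pictures are not rectified: a ray, as slopes to the right and down, at radius r is drawn at 1 + k1 r^2 times it, then the intrinsics apply), "world_to_cam" (4x4, takes a point from world to camera coordinates). Camera axes: x right, y up, looking along -z (the intrinsics and any distortion apply to the point x, -y, -z); pixel columns grow to the right and rows downward; lengths in m; the calibration is good to about 2 mm. A picture is of the moment at which its call begins. camera_model takes no time and is no camera call.
- r.finish_job(): hands the job in, once; it reports no verdict.
The state is a dict: "clock": time; "q": joint angles; "qd": joint speeds; "joint_torque": joint torques, N m; "tool_pos": TCP position; "eef_rot": TCP orientation; "contact_force": force on the tool from outside, world axes, zero at the start; "moment": the same for the moment, N m; "opening": opening from 0.0 (shut) to 1.0 (fully open).
Only numpy, scipy, OpenCV 4.12 (cv2) and the standard library are available. Lean on these libraries where they do the work, as an engineer would, in place of code of your own. Each camera call takes 0.05 s, during which the arm holds its last target.

## Working session

There is one attempt and no reset: what is moved stays moved. The work goes in short steps, Python scripts to look and compute and a tool call to move; the robot and the scene stay as the last step left them, time stands still between calls to the robot, and variables do not carry over. Pictures are saved under pics/ and viewed, and the job is handed in when it is done.

Besides the shell and the picture viewer there is one more tool, called after ">>>" in YAML: its name, and indented under it one key for each argument. play_rows: Moves the arm, as the interface text tells. Scaled input: -1 to 1 covers 300 mm each way for a shift and pi rad each way for a turn. Its arguments: {"type":"object","properties":{"deltas":{"type":"array"},"force":{"type":"number"}},"required":["deltas"]}

```bash
mkdir -p pics && ls && python3 - <<'E'
from plant import get_state, vision, r
import cv2
for n in("scene","top"):
    im=vision.snapshot(n); cv2.imwrite(f"pics/{n}0.png",cv2.cvtColor(im,cv2.COLOR_RGB2BGR))
    print(n,vision.camera_model(n))
print(get_state())
E
```

```text
pics
scene {'vfov': 53.98760576116616, 'cx': 278.8273655597464, 'cy': 208.67068376734758, 'k1': -0.06516904984395787, 'world_to_cam': array([[ 0.61440252,  0.78892886,  0.01004034, -0.4068146 ],
       [-0.68717416,  0.52881833,  0.49813939,  0.30097891],
       [ 0.38768702, -0.31295756,  0.86703883, -1.03467777],
       [ 0.        ,  0.        ,  0.        ,  1.        ]])}
top {'vfov': 46.93530683534807, 'cx': 284.85604363353275, 'cy': 221.34184729334942, 'k1': -0.1354511322909647, 'world_to_cam': array([[ 0.01369236, -0.99988743, -0.00613551,  0.05506778],
       [ 0.99436404,  0.01297105,  0.10522318, -0.57845373],
       [-0.10513175, -0.00754169,  0.9944297 , -1.06552771],
       [ 0.        ,  0.        ,  0.        ,  1.        ]])}
{'clock': 0.1, 'q': array([-1.22018248,  0.68988505, -0.19453236,  1.56625241,  0.15730106,
        0.90247791, -0.21511349]), 'qd': array([-0.0010662 , -0.00078999, -0.0025546 , -0.00165453, -0.00022736,
        0.00150506,  0.00111876]), 'joint_torque': array([-3.01963453e-03, -5.28507507e+01, -1.27124000e+00, -1.53837740e+01,
       -5.25262195e-02,  1.98270602e-03,  4.99999180e-05]), 'tool_pos': array([0.19456437, 0.59332078, 0.22299666]), 'eef_rot': array([ 8.09774328e-01,  5.86740890e-01, -6.26235837e-04,  5.22491702e-04]), 'contact_force': array([ 0.59944781, -0.01145949, -0.62881055]), 'moment': array([-0.00158183,  0.00952889,  0.001125  ]), 'opening': 1.0007185546412243}
```

View pics/scene0.png

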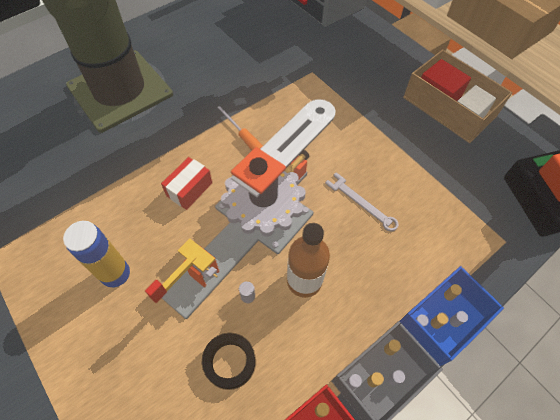

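View pics/top0.png

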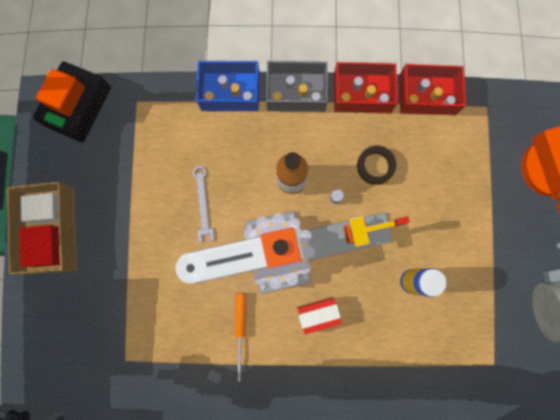

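The scene view shows the bar at about (290,140), the red tab at (155,291) and the bottle at (308,262). In the top view (up = +x, left = +y), the hub is near (280,248), the bar nose near (187,268) and the saddle near (360,231). The bottle (292,172) is on the far side and the carton (320,316) on the robot's side, so the bar has to go counter-clockwise round the robot's side. Next I'll measure.

```bash
cat > h.py <<'E'
import numpy as np, cv2
from plant import get_state, vision, r
def K(m,H=420):
    f=H/2/np.tan(np.radians(m['vfov'])/2); return np.array([[f,0,m['cx']],[0,f,m['cy']],[0,0,1]])
def ray(n,uv):
    m=vision.camera_model(n); p=cv2.undistortPoints(np.array([[uv]],float),K(m),np.array([m['k1'],0,0,0]))[0,0]
    T=m['world_to_cam']; R=T[:3,:3]; o=-R.T@T[:3,3]; return o,R.T@np.array([p[0],-p[1],-1.])
def plane(n,uv,z):
    o,d=ray(n,uv); return o+d*(z-o[2])/d[2]
def two(uv1,uv2):
    o1,d1=ray('scene',uv1); o2,d2=ray('top',uv2)
    s=np.linalg.lstsq(np.c_[d1,-d2],o2-o1,rcond=None)[0]; a=o1+s[0]*d1;b=o2+s[1]*d2
    return (a+b)/2,np.linalg.norm(a-b)
def proj(n,P):
    m=vision.camera_model(n);T=m['world_to_cam'];c=T[:3,:3]@np.array(P)+T[:3,3]
    x,y=c[0]/-c[2],-c[1]/-c[2]; s=1+m['k1']*(x*x+y*y); k=K(m); return np.array([k[0,0]*x*s+k[0,2],k[0,0]*y*s+k[1,2]])
def blobs(im,lo,hi,amin=30):
    hsv=cv2.cvtColor(im,cv2.COLOR_RGB2HSV); m=cv2.inRange(hsv,np.array(lo),np.array(hi))
    n,l,st,c=cv2.connectedComponentsWithStats(m)
    return [(c[i].round(1),st[i].tolist(),l==i) for i in range(1,n) if st[i][4]>=amin]
E
python3 - <<'E'
from h import *
for n in('scene','top'):
    im=cv2.cvtColor(cv2.imread(f'pics/{n}0.png'),cv2.COLOR_BGR2RGB)
    for nm,lo,hi in [('yellow',(22,150,120),(32,255,255)),('red',(0,190,100),(6,255,255)),('orange',(7,200,150),(14,255,255)),('black',(0,0,0),(180,255,45)),('white',(0,0,190),(180,40,255))]:
        for c,s,_ in blobs(im,lo,hi): print(n,nm,c,s)
for n,(a,b,c,d) in {'scene':(130,80,350,330),'top':(160,140,460,340)}.items():
    im=cv2.imread(f'pics/{n}0.png')[b:d,a:c]; f=3 if n=='scene' else 2.6; f=min(800/(c-a),600/(d-b))
    cv2.imwrite(f'pics/{n}0z.png',cv2.resize(im,None,fx=f,fy=f,interpolation=cv2.INTER_CUBIC)); print(n,f)
E
```

```text
scene yellow [190.7 258.9] [163, 239, 51, 49, 607]
scene black [15.1  7. ] [0, 0, 39, 21, 514]
scene black [108.   61.9] [87, 50, 41, 18, 96]
scene black [550.2 153.2] [538, 151, 22, 6, 32]
scene black [534.4 196.8] [505, 156, 55, 80, 2364]
scene white [468.3  62.6] [453, 53, 33, 22, 56]
scene white [474.9 102.1] [459, 90, 34, 24, 313]
scene white [299.3 130.8] [261, 100, 74, 66, 1907]
scene white [535.7 112.2] [509, 101, 51, 24, 401]
scene white [184.4 176.5] [166, 160, 38, 34, 488]
scene white [286.  204.8] [258, 173, 50, 59, 693]
scene white [337.  180.9] [327, 173, 18, 15, 60]
scene white [229.2 186.8] [221, 178, 17, 22, 95]
scene white [368.8 206.2] [340, 184, 58, 46, 358]
scene white [275.3 204. ] [267, 199, 16, 11, 34]
scene white [250.9 223.1] [243, 215, 17, 15, 61]
scene white [ 79.7 235.2] [63, 221, 34, 30, 759]
scene white [248.7 290.2] [242, 284, 12, 12, 47]
scene white [422.2 319.2] [418, 315, 10, 10, 33]
scene white [398.5 377.7] [394, 372, 11, 11, 36]
scene white [454.1 390.5] [438, 372, 36, 41, 205]
scene white [355.  380.1] [351, 374, 10, 12, 53]
scene white [433.7 4
[... 917 characters left out ...]
48]
top white [430.8  31.5] [400, 0, 63, 65, 3687]
top white [489.7  15.8] [460, 0, 60, 34, 1828]
top white [540.1  17.2] [519, 0, 41, 38, 1414]
top white [239.7  43.5] [207, 26, 64, 45, 2120]
top white [368.2  44.7] [337, 28, 64, 45, 2094]
top white [492.7  55.2] [463, 33, 61, 45, 2467]
top white [541.9  58. ] [523, 37, 37, 43, 1408]
top white [201.5 201. ] [197, 175, 10, 53, 201]
top white [336.9 195.1] [333, 191, 9, 9, 64]
top white [231.7 253.4] [176, 214, 134, 69, 2895]
top white [203.9 231.6] [198, 230, 14, 6, 35]
top white [281.8 279.1] [256, 270, 52, 18, 290]
top white [432.6 282.4] [420, 270, 26, 26, 541]
top white [319. 316.] [300, 306, 40, 22, 490]
scene 2.4
top 2.6666666666666665
```

View pics/scene0z.png

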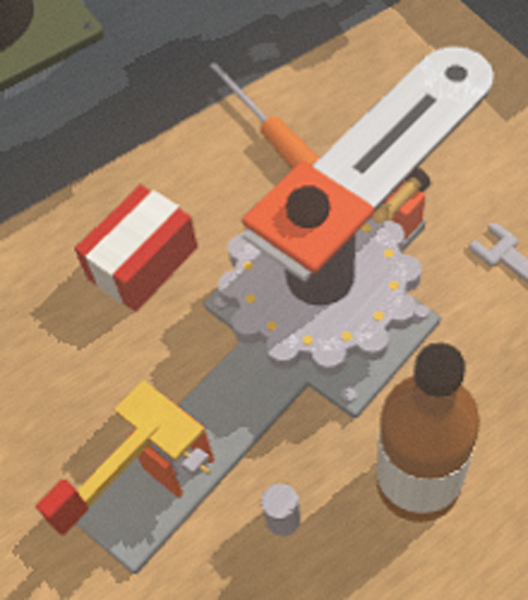

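View pics/top0z.png

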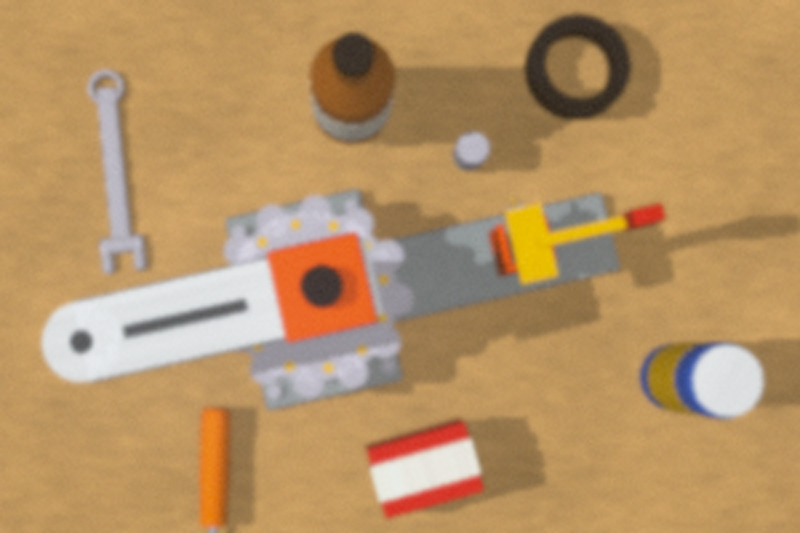

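```bash
python3 - <<'E'
from h import *
S=lambda x,y:(130+x/2.4,80+y/2.4); T=lambda x,y:(160+x/2.6667,140+y/2.6667)
np.set_printoptions(precision=4,suppress=True)
print('knob',two(S(307,205),T(322,286)), plane('top',T(322,286),.175),plane('scene',S(307,203),.175))
print('barhole',two(S(456,73),T(81,342)),plane('top',T(81,342),.156),plane('scene',S(456,73),.156))
print('nose',plane('top',T(42,338),.156))
# bar edges
print('edgefar', plane('top',T(75,302),.156),plane('top',T(262,264),.156)); print('edgenear',plane('top',T(90,381),.156),plane('top',T(275,341),.156))
print('tab top',two(S(62,497),T(645,216)), plane('top',T(645,216),.118),plane('top',T(645,216),.130))
for nm,p in {'sadA':(506,211),'sadB':(543,204),'sadC':(557,277),'sadD':(520,284)}.items(): print(nm,plane('top',T(*p),.087),plane('top',T(*p),.099))
print('saddle c', two(S(161,421),T(531.5,244)),plane('top',T(531.5,244),.087))
print('bottle cap',two(S(439,365),T(353,52)),plane('top',T(353,52),.21))
print('carton',plane('top',(319,316),.05)); print('can',two((79.7,235),(432.6,282.4)),plane('top',(432.6,282.4),.17))
print('tape',plane('top',(376.5,165),.03)); print('socket',plane('top',(336.9,195),.045)); print('sd',plane('top',(241,312),.02)); print('wr',plane('top',(203,205),.01))
E
```

```text
knob (array([0.5115, 0.0693, 0.1763]), np.float64(0.0006652500770868503)) [0.5114 0.069  0.175 ] [0.5094 0.0712 0.175 ]
barhole (array([0.4679, 0.2496, 0.1579]), np.float64(0.0010483676085315456)) [0.4676 0.2496 0.156 ] [0.4669 0.2514 0.156 ]
nose [0.47   0.2793 0.156 ]
edgefar [0.4975 0.255  0.156 ] [0.5282 0.1146 0.156 ]
edgenear [0.4386 0.2419 0.156 ] [0.4708 0.1038 0.156 ]
tab top (array([ 0.5719, -0.1801,  0.1261]), np.float64(0.0029193878612772907)) [ 0.5724 -0.1834  0.118 ] [ 0.571  -0.1806  0.13  ]
sadA [ 0.5783 -0.0773  0.087 ] [ 0.577  -0.0758  0.099 ]
sadB [ 0.5844 -0.1074  0.087 ] [ 0.583  -0.1055  0.099 ]
sadC [ 0.5255 -0.1186  0.087 ] [ 0.5247 -0.1166  0.099 ]
sadD [ 0.5195 -0.0886  0.087 ] [ 0.5188 -0.087   0.099 ]
saddle c (array([ 0.5516, -0.0954,  0.0959]), np.float64(0.0027041561020406894)) [ 0.5518 -0.098   0.087 ]
bottle cap (array([0.6782, 0.0485, 0.211 ]), np.float64(0.0004200042283628151)) [0.6785 0.0486 0.21  ]
carton [ 0.3679 -0.0151  0.05  ]
can (array([ 0.4454, -0.2314,  0.1725]), np.float64(0.00035828948004618366)) [ 0.4454 -0.2319  0.17  ]
tape [ 0.7113 -0.147   0.03  ]
socket [ 0.6373 -0.0537  0.045 ]
sd [0.3716 0.1591 0.02  ]
wr [0.6156 0.2541 0.01  ]
```

```bash
python3 - <<'E'
from h import *
S=lambda x,y:(130+x/2.4,80+y/2.4); T=lambda x,y:(160+x/2.6667,140+y/2.6667)
def circ(P):
    P=np.array(P); s=np.linalg.lstsq(np.c_[2*P,np.ones(len(P))],(P**2).sum(1),rcond=None)[0]; rr=np.sqrt(s[2]+s[0]**2+s[1]**2); return s[:2].round(4),rr.round(4),(np.hypot(*(P-s[:2]).T)-rr).round(4)
a=[plane('scene',S(*p),.066)[:2] for p in[(248,266),(251,300),(272,326),(308,340),(347,336),(379,319),(394,287),(389,253)]]
b=[plane('top',T(*p),.066)[:2] for p in[(262,243),(295,227),(333,227),(290,367),(328,368),(362,350),(383,281)]]
print(circ(a));print(circ(b));print(circ(a+b))
# stand edges top z=.012
im=cv2.cvtColor(cv2.imread('pics/top0.png'),cv2.COLOR_BGR2RGB)
for p in [(385,321),(618,270),(604,195),(358,192),(228,218),(270,408),(401,380)]: print(p,plane('top',T(*p),.012).round(4))
for nm,q in {'c1':(135,572),'c2':(440,318),'c3':(358,414)}.items(): print(nm,plane('scene',S(*q),.012).round(4))
E
```

```text
(array([0.509 , 0.0811]), np.float64(0.0604), array([ 0.0002,  0.    ,  0.    , -0.0003, -0.0007,  0.0013, -0.0002,
       -0.0003]))
(array([0.508 , 0.0791]), np.float64(0.0597), array([ 0.0004, -0.0007,  0.0002,  0.0001, -0.0002,  0.    ,  0.0001]))
(array([0.5084, 0.0805]), np.float64(0.0602), array([-0.0004, -0.0005, -0.0003, -0.0002, -0.0002,  0.0021,  0.0008,
        0.0006, -0.0013, -0.0019, -0.0002, -0.0004,  0.    ,  0.0008,
        0.0009]))
(385, 321) [0.4904 0.0171 0.012 ]
(618, 270) [ 0.5367 -0.1844  0.012 ]
(604, 195) [ 0.6019 -0.1726  0.012 ]
(358, 192) [0.6016 0.0415 0.012 ]
(228, 218) [0.5775 0.1538 0.012 ]
(270, 408) [0.4148 0.1145 0.012 ]
(401, 380) [0.4402 0.0029 0.012 ]
c1 [ 0.6054 -0.1675  0.012 ]
c2 [0.5779 0.1556 0.012 ]
c3 [0.6055 0.0448 0.012 ]
```

```bash
cat >> h.py <<'E'
from scipy.spatial.transform import Rotation as Rn
HUB=np.array([.509,.080]); PH0=np.radians(103.2)
def rows(targets,yaws=None,g=1.0):
    """world targets (N,3), optional absolute tool-x azimuths (rad); prints scaled rows"""
    s=get_state(); R=Rn.from_quat(s['eef_rot']); p=s['tool_pos']
    X=R.as_matrix()[:,0]; az=np.arctan2(X[1],X[0])
    print('clock %.2f'%s['clock'],'pos',p.round(4),'az',np.degrees(az).round(1),'F',s['contact_force'].round(1),'open',round(s['opening'],3))
    for i,t in enumerate(targets):
        d=R.inv().apply(np.array(t)-p)/.3
        a=az if yaws is None else yaws[i]
        Rt=Rn.from_matrix(np.array([[np.cos(a),np.sin(a),0],[np.sin(a),-np.cos(a),0],[0,0,-1]]))
        w=(R.inv()*Rt).as_rotvec()/np.pi
        print([g]+[round(float(v),3) for v in np.r_[d,w]])
def push(phideg,rho=.10,off=.048,z=.148):
    a=np.radians(phideg); d=np.array([np.cos(a),np.sin(a)]); n=np.array([-d[1],d[0]])
    return np.r_[HUB+rho*d-off*n,z]
E
python3 - <<'E'
from h import *
t=push(103.2,off=.062,z=.225); print(t)
p=get_state()['tool_pos']
rows([p+(t-p)*f for f in (.2,.4,.6,.8,1)])
E
```

```text
[0.5465268  0.19151564 0.225     ]
clock 0.10 pos [0.1946 0.5933 0.223 ] az 71.9 F [ 0.6 -0.  -0.6] open 1.001
[1.0, -0.181, 0.306, -0.001, 0.0, 0.001, 0.0]
[1.0, -0.363, 0.613, -0.002, 0.0, 0.001, 0.0]
[1.0, -0.544, 0.919, -0.003, 0.0, 0.001, 0.0]
[1.0, -0.726, 1.226, -0.004, 0.0, 0.001, 0.0]
[1.0, -0.907, 1.532, -0.005, 0.0, 0.001, 0.0]
```

>>> play_rows:
  deltas:
    - [[1,-0.1,0.17,0,0,0,0],[1,-0.2,0.34,0,0,0,0],[1,-0.3,0.51,0,0,0,0],[1,-0.4,0.68,0,0,0,0],[1,-0.5,0.845,0,0,0,0]]
  force: 40

```text
clock: 0.72
tool_pos: [0.3898, 0.37, 0.223]
eef_rot: [0.81, 0.587, -0.001, 0.001]
contact_force: [2.0, 0.0, 0.3]
opening: 0.459
```

```bash
python3 - <<'E'
from h import *
t=push(103.2,off=.062,z=.225); p=get_state()['tool_pos']
rows([p+(t-p)*f for f in (.25,.5,.75,1)])
E
```

```text
clock 0.72 pos [0.3898 0.37   0.223 ] az 71.8 F [2.  0.  0.3] open 0.459
[1.0, -0.101, 0.17, -0.001, 0.0, 0.001, 0.0]
[1.0, -0.201, 0.341, -0.003, 0.0, 0.001, 0.0]
[1.0, -0.302, 0.511, -0.004, 0.0, 0.001, 0.0]
[1.0, -0.403, 0.682, -0.006, 0.0, 0.001, 0.0]
```

>>> play_rows:
  deltas:
    - [[1,-0.1,0.17,0,0,0,0],[1,-0.2,0.34,0,0,0,0],[1,-0.3,0.51,0,0,0,0],[1,-0.4,0.68,0,0,0,0],[1,-0.4,0.68,0,0,0,0]]

```text
clock: 1.35
tool_pos: [0.5496, 0.1858, 0.2226]
eef_rot: [0.813, 0.582, -0.001, 0.003]
contact_force: [-0.3, 0.4, -1.2]
opening: 0.003
```

```bash
python3 - <<'E'
from h import *
t=push(103.2,off=.062,z=.148); p=get_state()['tool_pos']
rows([p+(t-p)*f for f in (.5,1,1)])
for n in("scene","top"):
    im=vision.snapshot(n); cv2.imwrite(f"pics/{n}1.png",cv2.cvtColor(im,cv2.COLOR_RGB2BGR))
E
```

```text
clock 1.35 pos [0.5496 0.1858 0.2226] az 71.2 F [-0.3  0.4 -1.2] open 0.003
[1.0, 0.008, -0.008, 0.124, 0.001, 0.002, 0.0]
[1.0, 0.016, -0.017, 0.249, 0.001, 0.002, 0.0]
[1.0, 0.016, -0.017, 0.249, 0.001, 0.002, 0.0]
```

View pics/scene1.png

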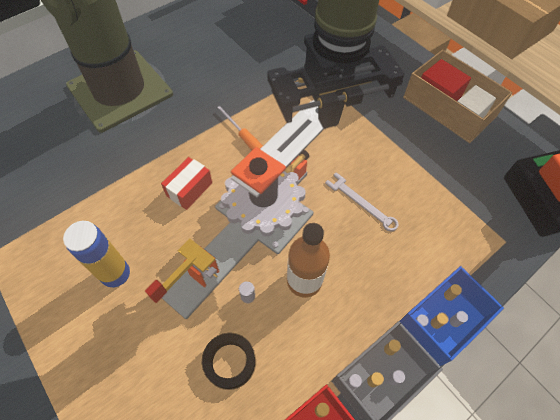

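View pics/top1.png

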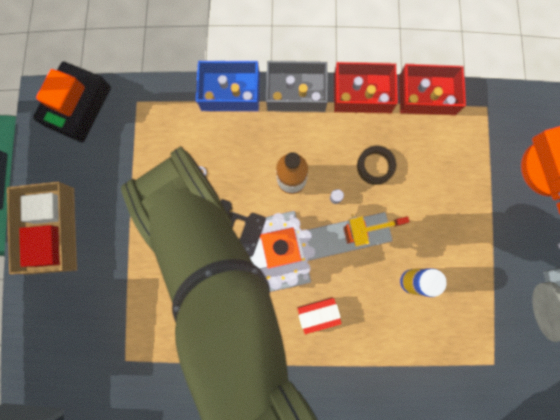

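```bash
python3 - <<'E'
from h import *
p=get_state()['tool_pos']
for z in (.204,.2226,.26): print(proj('scene',[p[0],p[1],z]).round(1))
print(proj('scene',[p[0],p[1],.129]).round(1))
E
python3 -c "
import cv2
im=cv2.imread('pics/scene1.png')[60:230,200:420];cv2.imwrite('pics/s1z.png',cv2.resize(im,None,fx=3.4,fy=3.4))"
```

```text
[326.7 133.6]
[327.9 126.4]
[330.5 110.8]
[322.3 159.8]
```

View pics/s1z.png

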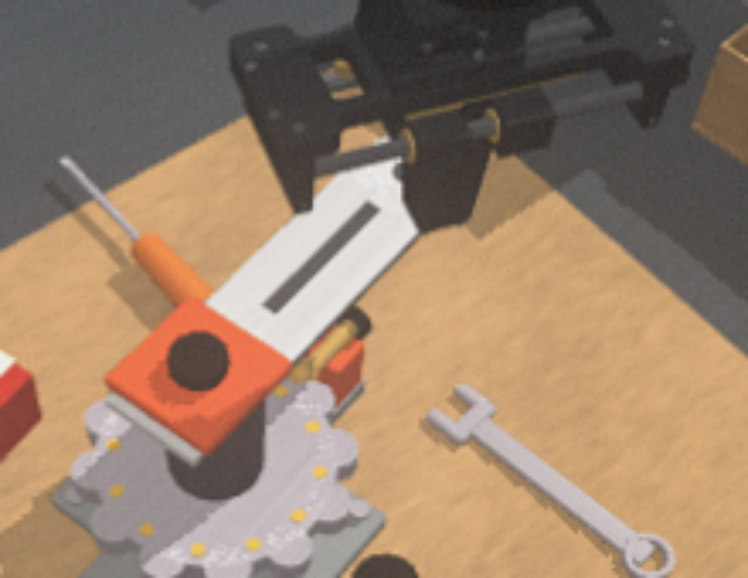

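The closed fingertips sit at about (329,126) in the scene view, near the projected point. Going down puts them beside the bar's far edge, at about (322,160), clear of it.

>>> play_rows:
  deltas:
    - [[1,0.01,-0.01,0.12,0,0,0],[1,0.015,-0.015,0.25,0,0,0],[1,0.015,-0.015,0.25,0,0,0]]

```text
clock: 1.82
tool_pos: [0.5396, 0.199, 0.1457]
eef_rot: [0.809, 0.588, -0.004, -0.001]
contact_force: [-0.4, -0.4, 0.3]
opening: 0.003
```

```bash
python3 - <<'E'
from h import *
y=np.radians([75]*5)
rows([push(a) for a in (103,109,115,121,127)])
vision.camera_model
im=vision.snapshot('scene')[60:230,200:420];cv2.imwrite('pics/s2z.png',cv2.resize(cv2.cvtColor(im,cv2.COLOR_RGB2BGR),None,fx=3.4,fy=3.4))
E
```

```text
clock 1.82 pos [0.5396 0.199  0.1457] az 72.0 F [-0.4 -0.4  0.3] open 0.003
[1.0, -0.041, -0.009, -0.007, -0.002, 0.002, -0.0]
[1.0, -0.046, -0.047, -0.007, -0.002, 0.002, -0.0]
[1.0, -0.056, -0.085, -0.007, -0.002, 0.002, -0.0]
[1.0, -0.069, -0.121, -0.007, -0.002, 0.002, -0.0]
[1.0, -0.086, -0.156, -0.006, -0.002, 0.002, -0.0]
```

View pics/s2z.png

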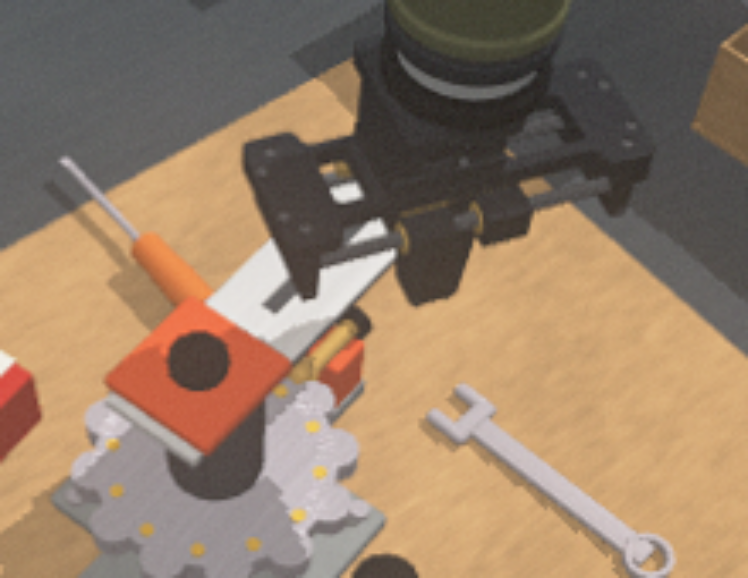

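The fingers are now beside the bar's far edge, at zoom (430,270), and nothing else is touched. I'll start the push.

>>> play_rows:
  deltas:
    - [[1,-0.04,-0.01,-0.01,0,0,0],[1,-0.046,-0.047,-0.01,0,0,0],[1,-0.056,-0.085,-0.01,0,0,0],[1,-0.069,-0.121,-0.01,0,0,0],[1,-0.086,-0.156,-0.01,0,0,0]]

```text
clock: 2.5
tool_pos: [0.4879, 0.1894, 0.1509]
eef_rot: [0.809, 0.588, -0.002, -0.001]
contact_force: [0.5, 0.5, 0.1]
opening: 0.009
```

```bash
python3 - <<'E'
from h import *
rows([push(a) for a in (133,139,145,151,157)])
im=vision.snapshot('scene');cv2.imwrite('pics/s3.png',cv2.cvtColor(im,cv2.COLOR_RGB2BGR))
E
```

```text
clock 2.50 pos [0.4879 0.1894 0.1509] az 72.0 F [0.5 0.5 0.1] open 0.009
[1.0, -0.023, -0.034, 0.01, -0.001, 0.001, -0.0]
[1.0, -0.047, -0.065, 0.01, -0.001, 0.001, -0.0]
[1.0, -0.075, -0.092, 0.01, -0.001, 0.001, -0.0]
[1.0, -0.104, -0.117, 0.01, -0.001, 0.001, -0.0]
[1.0, -0.137, -0.139, 0.011, -0.001, 0.001, -0.0]
```

View pics/s3.png

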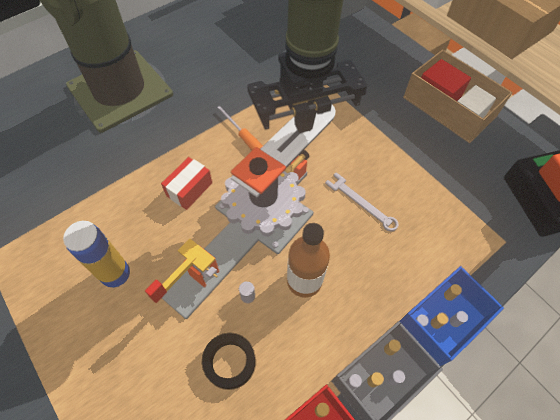

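```bash
python3 - <<'E'
from h import *
s=get_state();p=s['tool_pos'];print(r.nose_length,p,[x for x in dir(r) if x[0]!='_'])
for z in (.132,.151,.2): print(z,proj('scene',[p[0],p[1],z]).round(1),proj('top',[p[0],p[1],z]).round(1))
im=vision.snapshot('scene');im=im[70:190,220:380];cv2.imwrite('pics/s3z.png',cv2.resize(cv2.cvtColor(im,cv2.COLOR_RGB2BGR),None,fx=5,fy=5,interpolation=cv2.INTER_CUBIC))
E
```

```text
0.019 [0.48599314 0.18882885 0.15071384] ['Unreachable', 'finish_job', 'nose_length']
0.132 [300.7 139.7] [222.4 259.9]
0.151 [301.3 133.2] [221.1 259.6]
0.2 [302.8 115.2] [217.6 258.9]
```

View pics/s3z.png

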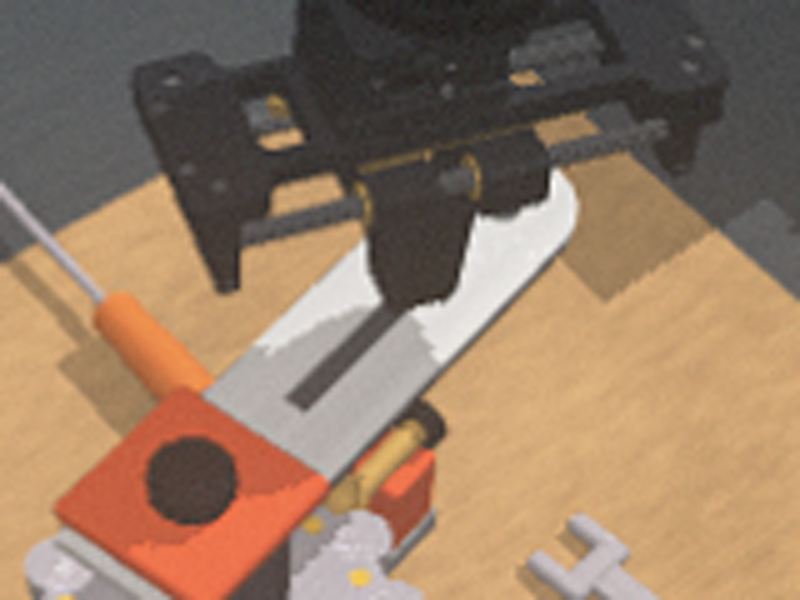

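```bash
python3 - <<'E'
from h import *
s=get_state();print(s)
im=vision.snapshot('top');cv2.imwrite('pics/t3.png',cv2.cvtColor(im,cv2.COLOR_RGB2BGR)[130:330,140:400].repeat(3,0).repeat(3,1))
for z in (.132,.151,.16,.17): print(z,plane('scene',(305,131),z).round(4))
E
```

```text
{'clock': 2.6, 'q': array([-0.32509497,  0.67170692, -0.21637279,  1.93824024,  0.25186145,
        0.56422937,  0.5462339 ]), 'qd': array([ 0.00910868,  0.01211639,  0.00808846, -0.04638083,  0.00357991,
        0.00504381,  0.00770991]), 'joint_torque': array([-1.29575436e-01, -4.69539714e+01, -1.35254849e+00, -9.87103254e+00,
       -3.69719532e-02,  6.85269173e-03, -6.27758517e-02]), 'tool_pos': array([0.48711675, 0.18889218, 0.15072349]), 'eef_rot': array([ 8.08985561e-01,  5.87819010e-01, -3.28652262e-03, -6.09992123e-04]), 'contact_force': array([-0.07491997,  0.29449007, -0.7742603 ]), 'moment': array([-0.05290713, -0.03601493, -0.01607121]), 'opening': 0.005635411982205529}
0.132 [0.4743 0.2093 0.132 ]
0.151 [0.4861 0.1979 0.151 ]
0.16 [0.4917 0.1925 0.16  ]
0.17 [0.4979 0.1865 0.17  ]
```

View pics/t3.png

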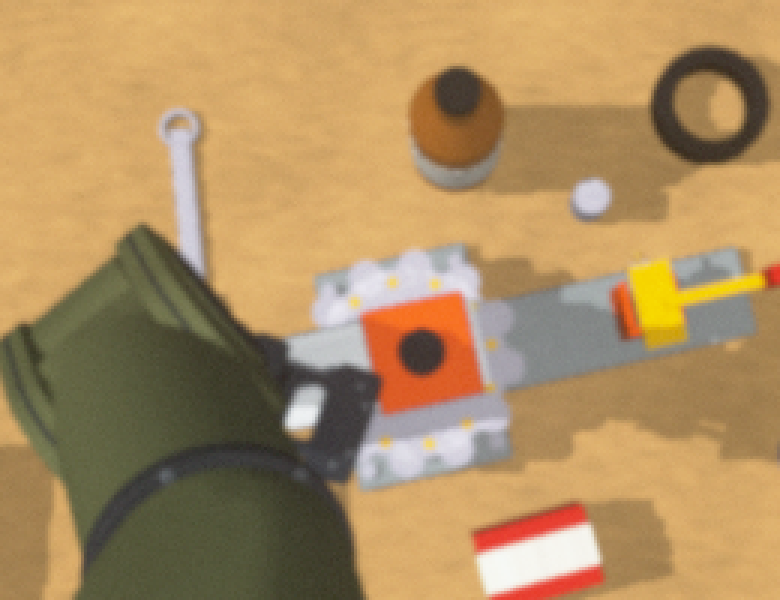

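The tip shows at about (305,131), drawn over the bar, and the bar hasn't moved. So the fingertips are passing above it, higher than the stated 19 mm implies. I'll probe gently downwards to calibrate the true tip height.

>>> play_rows:
  deltas:
    - [[1,0,0,0.005,0,0,0],[1,0,0,0.01,0,0,0],[1,0,0,0.015,0,0,0],[1,0,0,0.02,0,0,0],[1,0,0,0.025,0,0,0]]

```text
clock: 3.28
tool_pos: [0.4882, 0.1891, 0.1431]
eef_rot: [0.809, 0.588, -0.003, -0.0]
contact_force: [-0.1, -0.2, -0.4]
opening: 0.004
```

>>> play_rows:
  deltas:
    - [[1,0,0,0.007,0,0,0],[1,0,0,0.014,0,0,0],[1,0,0,0.02,0,0,0],[1,0,0,0.026,0,0,0],[1,0,0,0.032,0,0,0]]

```text
clock: 3.9
tool_pos: [0.4942, 0.1903, 0.141]
eef_rot: [0.81, 0.586, 0.004, 0.002]
contact_force: [-5.6, -7.0, 68.9]
opening: 0.001
```

```bash
python3 - <<'E'
from h import *
im=vision.snapshot('scene');im=im[70:190,220:380];cv2.imwrite('pics/s4z.png',cv2.resize(cv2.cvtColor(im,cv2.COLOR_RGB2BGR),None,fx=5,fy=5,interpolation=cv2.INTER_CUBIC))
E
```

```text
(no output)
```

View pics/s4z.png

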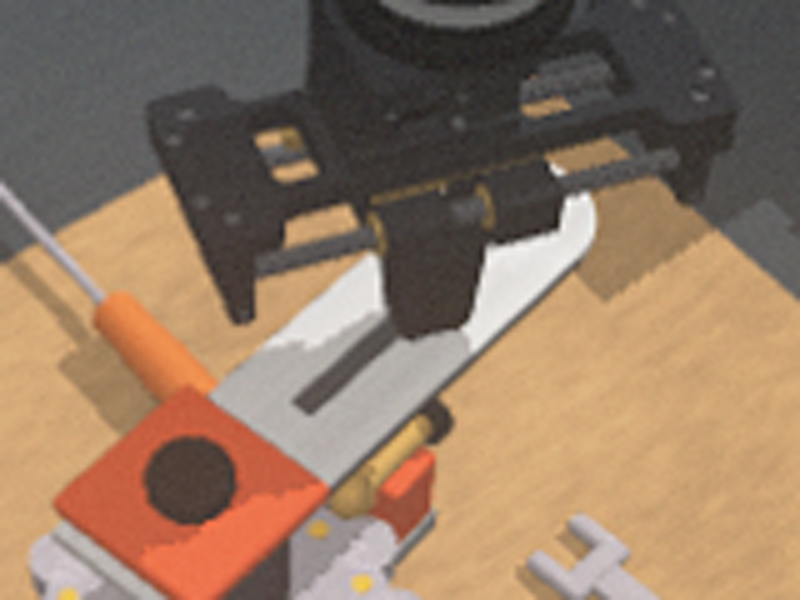

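The probe met the bar's top at a reported z of about 0.142, with 69 N of force. The real tip is therefore about 14 mm above the reported TCP instead of 19 mm below it, so readings and heights disagree by about 33 mm. I'll back off and check horizontally too.

>>> play_rows:
  deltas:
    - [[1,0,0,-0.03,0,0,0],[1,0,0,-0.06,0,0,0],[1,0,0,-0.1,0,0,0],[1,0,0,-0.1,0,0,0]]

```text
clock: 4.45
tool_pos: [0.4944, 0.1904, 0.1713]
eef_rot: [0.81, 0.586, 0.005, 0.002]
contact_force: [0.3, 0.7, 0.5]
opening: 0.009
```

```bash
python3 - <<'E'
from h import *
for q in [(400,335),(435,337),(467,325)]: print(plane('scene',(220+q[0]/5,70+q[1]/5),.156).round(4))
s=get_state(); print(s['tool_pos'],Rn.from_quat(s['eef_rot']).as_matrix().round(3),s['contact_force'],s['opening'])
for n in ('scene','top'):
    im=vision.snapshot(n);cv2.imwrite(f'pics/{n}5.png',cv2.cvtColor(im,cv2.COLOR_RGB2BGR))
im=cv2.imread('pics/scene5.png')[50:200,220:420];cv2.imwrite('pics/s5z.png',cv2.resize(im,None,fx=4,fy=4,interpolation=cv2.INTER_CUBIC))
E
```

```text
[0.4947 0.1782 0.156 ]
[0.5033 0.188  0.156 ]
[0.5061 0.2012 0.156 ]
[0.49437751 0.19044854 0.17132552] [[ 0.312  0.95   0.011]
 [ 0.95  -0.312  0.002]
 [ 0.006  0.01  -1.   ]] [0.30000367 0.70693147 0.49534091] 0.008657094491561983
```

View pics/s5z.png

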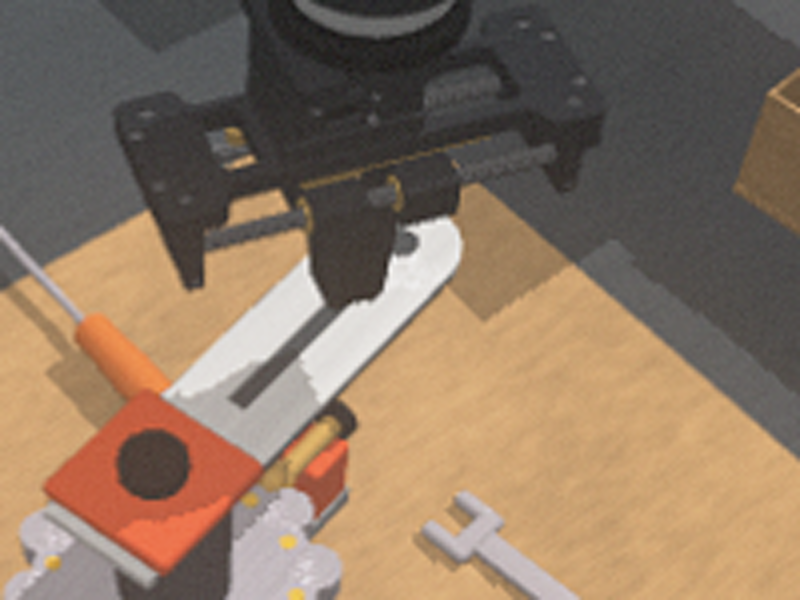

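Horizontally the finger agrees with the reported position. I'll raise and open the gripper to see its true geometry.

>>> play_rows:
  deltas:
    - [[-1,0,0,-0.1,0,0,0],[-1,0.05,0.1,-0.15,0,0,0],[-1,0.05,0.15,-0.15,0,0,0],[-1,0.05,0.15,-0.15,0,0,0],[-1,0.05,0.15,-0.15,0,0,0]]

```text
clock: 5.18
tool_pos: [0.5392, 0.1897, 0.2148]
eef_rot: [0.81, 0.586, 0.003, 0.002]
contact_force: [-1.1, -0.3, 0.1]
opening: 0.548
```

```bash
python3 - <<'E'
from h import *
s=get_state(); p=s['tool_pos'];print(p,s['opening'],s['contact_force']); X=Rn.from_quat(s['eef_rot']).as_matrix()
im=cv2.cvtColor(vision.snapshot('scene'),cv2.COLOR_RGB2BGR)
f=4;u0,v0=240,20
z=cv2.resize(im[v0:v0+150,u0:u0+200],None,fx=f,fy=f,interpolation=cv2.INTER_CUBIC)
cv2.imwrite('pics/s6r.png',z)
for a,b,c in [((0,0,0),(0,0,.019),(0,0,255)),((-.044,0,-.03),(-.044,0,.019),(0,255,0)),((.044,0,-.03),(.044,0,.019),(255,255,0)),((-.0935,0,-.045),(.0935,0,-.045),(255,0,255))]:
    q=[tuple(((proj('scene',p+X@np.array(w))-[u0,v0])*f).astype(int).tolist()) for w in(a,b)]; cv2.line(z,q[0],q[1],c,2)
cv2.imwrite('pics/s6.png',z)
E
```

```text
[0.53919281 0.18971331 0.21476716] 0.5477308639631833 [-1.06607073 -0.31671496  0.11526081]
```

View pics/s6r.png

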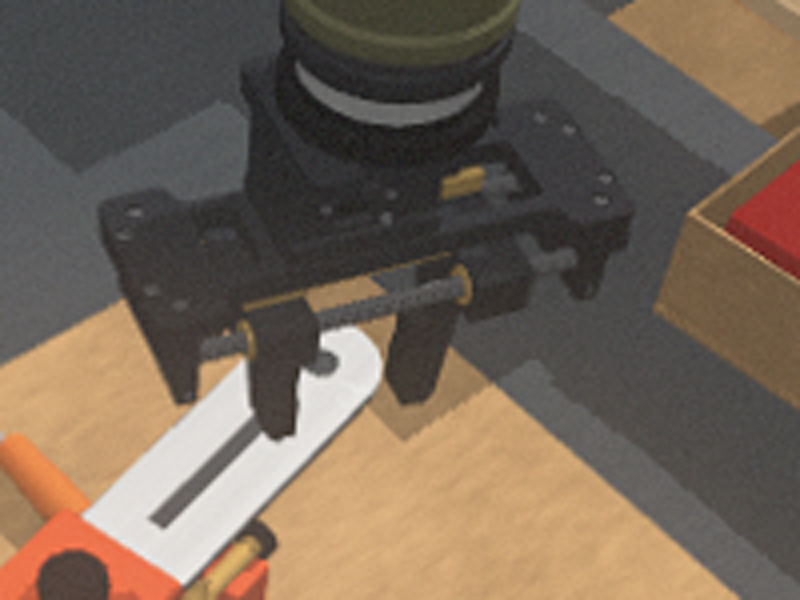

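View pics/s6.png

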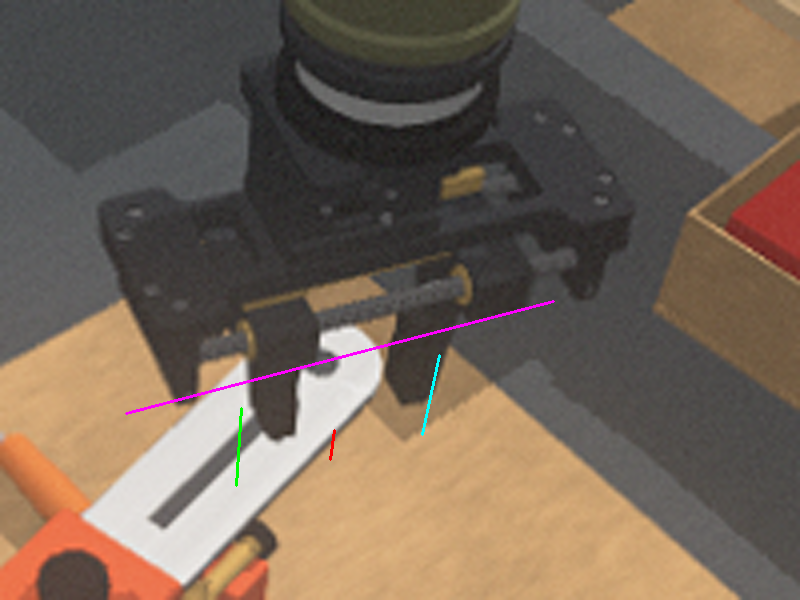

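```bash
python3 - <<'E'
from h import *
s=get_state(); p=s['tool_pos']; R=Rn.from_quat(s['eef_rot'])
for z in (.196,.2148,.222,.229,.235):
    a=plane('scene',(240+280/4,20+437/4),z);b=plane('scene',(240+410/4,20+403/4),z)
    print(z,a.round(4),b.round(4),'in tool axes rel p:',R.inv().apply(a-p).round(4),R.inv().apply(b-p).round(4))
E
```

```text
0.196 [0.5162 0.1804 0.196 ] [0.5362 0.2395 0.196 ] in tool axes rel p: [-0.0163 -0.0191  0.0189] [ 0.046  -0.0185  0.019 ]
0.2148 [0.5278 0.1688 0.2148] [0.5471 0.2259 0.2148] in tool axes rel p: [-0.0237 -0.0043  0.0001] [ 0.0365 -0.0038  0.0003]
0.222 [0.5322 0.1644 0.222 ] [0.5513 0.2207 0.222 ] in tool axes rel p: [-0.0265  0.0013 -0.007 ] [ 0.0329  0.0019 -0.0069]
0.229 [0.5365 0.1601 0.229 ] [0.5553 0.2156 0.229 ] in tool axes rel p: [-0.0292  0.0068 -0.014 ] [ 0.0294  0.0073 -0.0138]
0.235 [0.5402 0.1564 0.235 ] [0.5588 0.2113 0.235 ] in tool axes rel p: [-0.0316  0.0115 -0.02  ] [ 0.0264  0.012  -0.0198]
```

With a pure tool-z offset of 33 mm, the fingertips come out symmetric at ±29 mm, with their faces as specified. So the true height is the reported z plus 0.033 and x/y are fine. I'll redo the approach with that correction.

```bash
sed -i 's/z=.148/z=.117/' h.py && python3 - <<'E'
from h import *
p=get_state()['tool_pos'];t=push(103.2,off=.064)
rows([np.r_[t[:2],p[2]],np.r_[t[:2],p[2]],np.r_[t[:2],.17],t,t])
E
```

```text
clock 5.22 pos [0.5393 0.19   0.215 ] az 71.8 F [0.7 0.1 0.2] open 0.59
[1.0, 0.016, 0.027, 0.0, 0.002, -0.001, -0.0]
[1.0, 0.016, 0.027, 0.0, 0.002, -0.001, -0.0]
[1.0, 0.015, 0.026, 0.15, 0.002, -0.001, -0.0]
[1.0, 0.015, 0.025, 0.327, 0.002, -0.001, -0.0]
[1.0, 0.015, 0.025, 0.327, 0.002, -0.001, -0.0]
```

>>> play_rows:
  deltas:
    - [[1,0.016,0.027,0,0.002,-0.001,0],[1,0.016,0.027,0,0.002,-0.001,0],[1,0.016,0.027,0,0.002,-0.001,0],[1,0.016,0.027,0,0.002,-0.001,0],[1,0.015,0.027,0.1,0.002,-0.001,0]]

```text
clock: 5.85
tool_pos: [0.5503, 0.1927, 0.1867]
eef_rot: [0.81, 0.587, 0.003, 0.001]
contact_force: [-0.4, -0.6, -0.5]
opening: 0.072
```

>>> play_rows:
  deltas:
    - [[1,0,0,0.08,0,0,0],[1,0,0,0.16,0,0,0],[1,0,0,0.22,0,0,0],[1,0,0,0.22,0,0,0]]

```text
clock: 6.35
tool_pos: [0.5496, 0.1924, 0.1197]
eef_rot: [0.81, 0.587, 0.001, 0.0]
contact_force: [0.7, -0.7, -0.1]
opening: 0.007
```

```bash
python3 - <<'E'
from h import *
rows([push(a) for a in (103,109,115,121,127)])
im=vision.snapshot('scene')[60:230,200:420];cv2.imwrite('pics/s7z.png',cv2.resize(cv2.cvtColor(im,cv2.COLOR_RGB2BGR),None,fx=3.4,fy=3.4))
E
```

```text
clock 6.35 pos [0.5496 0.1924 0.1197] az 71.8 F [ 0.7 -0.7 -0.1] open 0.007
[1.0, -0.03, -0.047, 0.009, 0.001, -0.0, -0.0]
[1.0, -0.036, -0.086, 0.009, 0.001, -0.0, -0.0]
[1.0, -0.046, -0.123, 0.009, 0.001, -0.0, -0.0]
[1.0, -0.059, -0.159, 0.008, 0.001, -0.0, -0.0]
[1.0, -0.077, -0.194, 0.008, 0.001, -0.0, -0.0]
```

View pics/s7z.png

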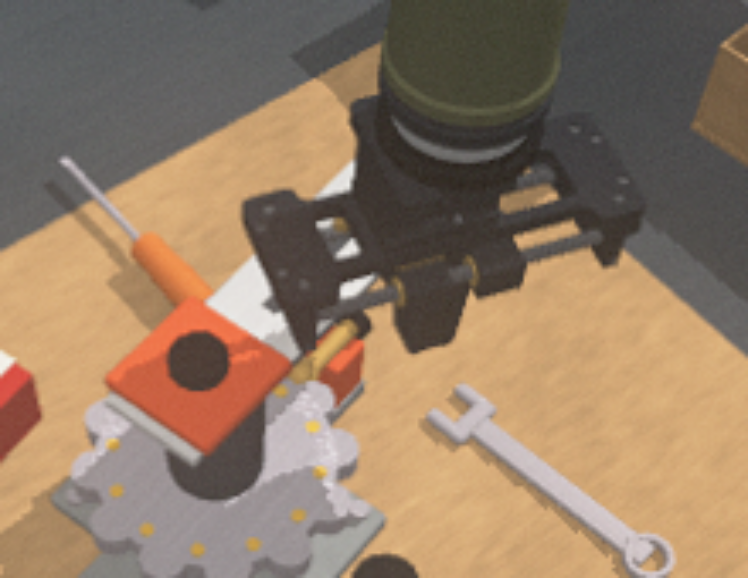

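Fingers (430,320 in the zoom) are now beside the bar's far edge and below its top.

>>> play_rows:
  deltas:
    - [[1,-0.03,-0.045,0.006,0,0,0],[1,-0.036,-0.085,0.006,0,0,0],[1,-0.046,-0.123,0.006,0,0,0],[1,-0.06,-0.16,0.006,0,0,0],[1,-0.077,-0.194,0.006,0,0,0]]

```text
clock: 7.02
tool_pos: [0.486, 0.1893, 0.1185]
eef_rot: [0.81, 0.587, 0.001, 0.0]
contact_force: [-0.4, 0.7, 0.4]
opening: 0.004
```

```bash
python3 - <<'E'
from h import *
rows([push(a) for a in (133,139,145,151,157)])
im=vision.snapshot('scene')[60:230,200:420];cv2.imwrite('pics/s8z.png',cv2.resize(cv2.cvtColor(im,cv2.COLOR_RGB2BGR),None,fx=3.4,fy=3.4))
E
```

```text
clock 7.03 pos [0.486  0.1893 0.1185] az 71.9 F [-0.4  0.7  0.4] open 0.004
[1.0, -0.021, -0.029, 0.005, 0.001, -0.001, -0.0]
[1.0, -0.045, -0.059, 0.005, 0.001, -0.001, -0.0]
[1.0, -0.072, -0.087, 0.005, 0.001, -0.001, -0.0]
[1.0, -0.102, -0.111, 0.005, 0.001, -0.001, -0.0]
[1.0, -0.135, -0.133, 0.005, 0.001, -0.001, -0.0]
```

View pics/s8z.png

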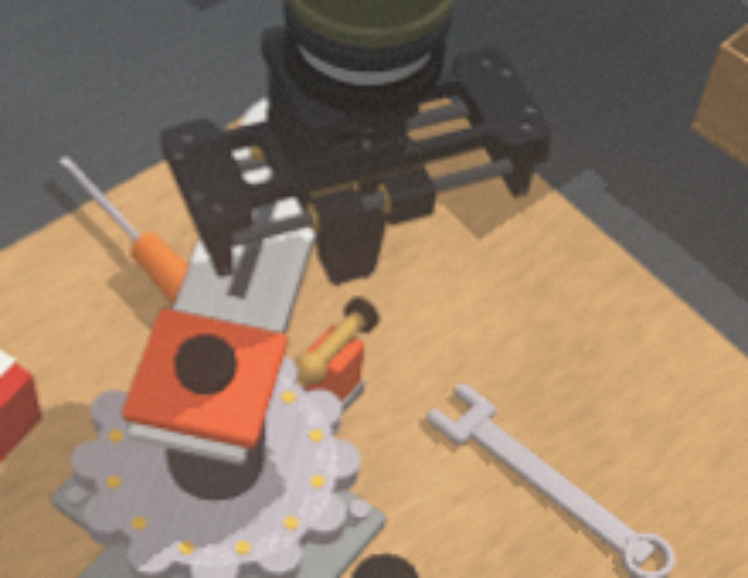

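The bar has moved to its next click (+30°), with the edge just ahead of the fingers. Continuing.

>>> play_rows:
  deltas:
    - [[1,-0.021,-0.029,0.004,0,0,0],[1,-0.045,-0.059,0.004,0,0,0],[1,-0.072,-0.087,0.004,0,0,0],[1,-0.102,-0.111,0.004,0,0,0],[1,-0.135,-0.133,0.004,0,0,0]]

```text
clock: 7.7
tool_pos: [0.4318, 0.1615, 0.117]
eef_rot: [0.809, 0.587, -0.001, -0.0]
contact_force: [0.1, 0.4, 0.0]
opening: 0.007
```

```bash
python3 - <<'E'
from h import *
rows([push(a) for a in (163,169,175,181,187)])
E
```

```text
clock 7.70 pos [0.4318 0.1615 0.117 ] az 71.9 F [0.1 0.4 0. ] open 0.007
[1.0, -0.025, -0.007, -0.0, -0.001, 0.001, -0.0]
[1.0, -0.061, -0.022, 0.0, -0.001, 0.001, -0.0]
[1.0, -0.098, -0.032, 0.0, -0.001, 0.001, -0.0]
[1.0, -0.136, -0.038, 0.0, -0.001, 0.001, -0.0]
[1.0, -0.175, -0.041, 0.0, -0.001, 0.001, -0.0]
```

>>> play_rows:
  deltas:
    - [[1,-0.025,-0.007,0,0,0,0],[1,-0.061,-0.022,0,0,0,0],[1,-0.098,-0.032,0,0,0,0],[1,-0.136,-0.038,0,0,0,0],[1,-0.175,-0.041,0,0,0,0]]

```text
clock: 8.32
tool_pos: [0.4024, 0.1137, 0.1169]
eef_rot: [0.81, 0.587, -0.003, -0.0]
contact_force: [0.2, 0.2, 0.5]
opening: 0.005
```

```bash
python3 - <<'E'
from h import *
rows([push(a) for a in (193,199,205,211,217)])
im=vision.snapshot('scene');cv2.imwrite('pics/s9.png',cv2.cvtColor(im,cv2.COLOR_RGB2BGR))
E
```

```text
clock 8.32 pos [0.4024 0.1137 0.1169] az 71.9 F [0.2 0.2 0.5] open 0.005
[1.0, -0.031, 0.005, -0.0, -0.001, 0.001, -0.0]
[1.0, -0.07, 0.01, 0.0, -0.001, 0.001, -0.0]
[1.0, -0.107, 0.02, 0.0, -0.001, 0.001, -0.0]
[1.0, -0.143, 0.034, 0.0, -0.001, 0.001, -0.0]
[1.0, -0.178, 0.051, 0.0, -0.001, 0.001, -0.0]
```

View pics/s9.png

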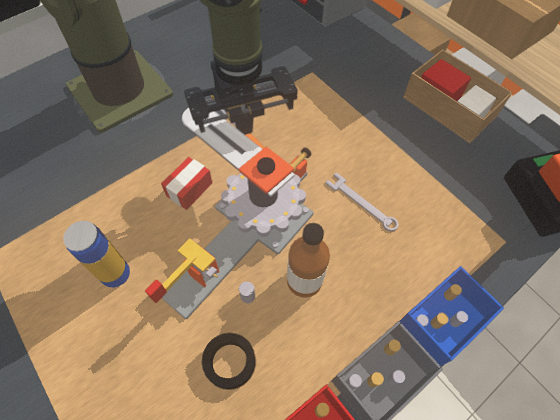

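The bar is now at about +90° (nose at (190,118)), pointing at the robot's side, with the fingers behind it. Continuing.

>>> play_rows:
  deltas:
    - [[1,-0.031,0.005,0,0,0,0],[1,-0.07,0.01,0,0,0,0],[1,-0.107,0.02,0,0,0,0],[1,-0.143,0.034,0,0,0,0],[1,-0.178,0.051,0,0,0,0]]

```text
clock: 9.0
tool_pos: [0.3986, 0.0545, 0.1171]
eef_rot: [0.81, 0.586, -0.005, 0.0]
contact_force: [1.1, 1.0, -0.8]
opening: 0.004
```

```bash
python3 - <<'E'
from h import *
rows([push(a) for a in (223,229,235,241,247)])
im=vision.snapshot('scene');cv2.imwrite('pics/s10.png',cv2.cvtColor(im,cv2.COLOR_RGB2BGR))
E
```

```text
clock 9.00 pos [0.3986 0.0545 0.1171] az 71.7 F [ 1.1  1.  -0.8] open 0.004
[1.0, -0.019, 0.022, 0.0, -0.002, 0.003, -0.0]
[1.0, -0.05, 0.047, 0.0, -0.002, 0.003, -0.0]
[1.0, -0.077, 0.074, 0.001, -0.002, 0.003, -0.0]
[1.0, -0.102, 0.104, 0.001, -0.002, 0.003, -0.0]
[1.0, -0.123, 0.136, 0.001, -0.002, 0.003, -0.0]
```

View pics/s10.png

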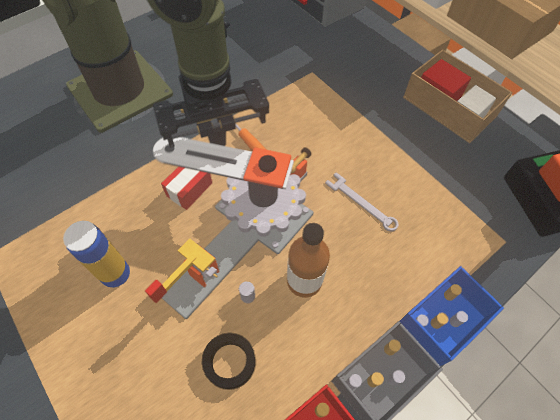

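>>> play_rows:
  deltas:
    - [[1,-0.019,0.022,0,0,0,0],[1,-0.05,0.047,0,0,0,0],[1,-0.077,0.074,0,0,0,0],[1,-0.102,0.104,0,0,0,0],[1,-0.123,0.136,0,0,0,0]]

```text
clock: 9.68
tool_pos: [0.4261, 0.0036, 0.1172]
eef_rot: [0.811, 0.584, -0.006, 0.001]
contact_force: [0.5, -0.2, -0.2]
opening: 0.003
```

```bash
python3 - <<'E'
from h import *
rows([push(a) for a in (252,257,262,267,272)])
im=vision.snapshot('scene');cv2.imwrite('pics/s11.png',cv2.cvtColor(im,cv2.COLOR_RGB2BGR))
E
```

```text
clock 9.68 pos [0.4261 0.0036 0.1172] az 71.5 F [ 0.5 -0.2 -0.2] open 0.003
[1.0, -0.005, 0.024, 0.001, -0.002, 0.003, -0.0]
[1.0, -0.018, 0.054, 0.001, -0.002, 0.003, -0.0]
[1.0, -0.028, 0.085, 0.001, -0.002, 0.003, -0.0]
[1.0, -0.035, 0.116, 0.001, -0.002, 0.003, -0.0]
[1.0, -0.039, 0.148, 0.0, -0.002, 0.003, -0.0]
```

View pics/s11.png

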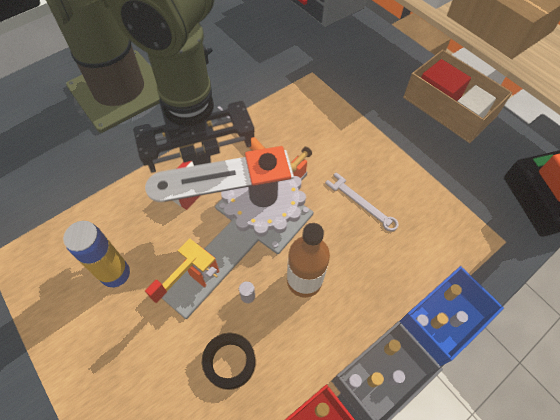

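```bash
python3 - <<'E'
from h import *
for a in (223.2,233,238,243,253.2,268,283.2):
    d=np.array([np.cos(np.radians(a)),np.sin(np.radians(a))]); print(a,proj('scene',np.r_[HUB+.19*d,.156]).round(0))
E
```

```text
223.2 [159. 155.]
233 [155. 169.]
238 [154. 177.]
243 [154. 185.]
253.2 [156. 201.]
268 [167. 224.]
283.2 [185. 244.]
```

>>> play_rows:
  deltas:
    - [[1,-0.005,0.024,0,0,0,0],[1,-0.018,0.054,0,0,0,0],[1,-0.028,0.085,0,0,0,0]]

```text
clock: 10.1
tool_pos: [0.4482, -0.0133, 0.1171]
eef_rot: [0.812, 0.584, -0.006, 0.001]
contact_force: [-2.2, 2.3, 0.4]
opening: 0.004
```

```bash
python3 - <<'E'
from h import *
rows([push(a) for a in (264,267,270,272,274)])
im=vision.snapshot('scene');cv2.imwrite('pics/s12.png',cv2.cvtColor(im,cv2.COLOR_RGB2BGR))
E
```

```text
clock 10.10 pos [ 0.4482 -0.0133  0.1171] az 71.5 F [-2.2  2.3  0.4] open 0.004
[1.0, -0.001, 0.009, 0.0, -0.002, 0.003, -0.0]
[1.0, -0.005, 0.028, 0.0, -0.002, 0.003, -0.0]
[1.0, -0.008, 0.047, 0.0, -0.002, 0.003, -0.0]
[1.0, -0.009, 0.06, 0.0, -0.002, 0.003, -0.0]
[1.0, -0.01, 0.073, 0.0, -0.002, 0.003, -0.0]
```

View pics/s12.png

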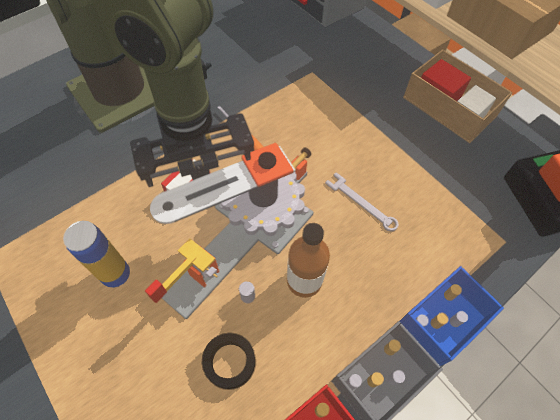

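The bar is at the +150° click (hole at (168,206)). One more click to go; I'll stop the pusher short of the final rest.

>>> play_rows:
  deltas:
    - [[1,-0.003,0.02,0,0,0,0],[1,-0.007,0.04,0,0,0,0],[1,-0.009,0.06,0,0,0,0],[1,-0.01,0.075,0,0,0,0],[1,-0.01,0.09,0,0,0,0]]

```text
clock: 10.78
tool_pos: [0.4752, -0.0262, 0.1172]
eef_rot: [0.812, 0.583, -0.005, 0.002]
contact_force: [0.7, 0.8, 0.3]
opening: 0.004
```

```bash
python3 - <<'E'
from h import *
rows([push(a) for a in (276,278,280)])
im=vision.snapshot('scene');cv2.imwrite('pics/s13.png',cv2.cvtColor(im,cv2.COLOR_RGB2BGR))
E
```

```text
clock 10.78 pos [ 0.4752 -0.0262  0.1172] az 71.4 F [0.7 0.8 0.3] open 0.004
[1.0, 0.002, -0.013, 0.001, -0.001, 0.003, -0.0]
[1.0, 0.002, 0.0, 0.001, -0.001, 0.003, -0.0]
[1.0, 0.002, 0.013, 0.001, -0.001, 0.003, -0.0]
```

View pics/s13.png

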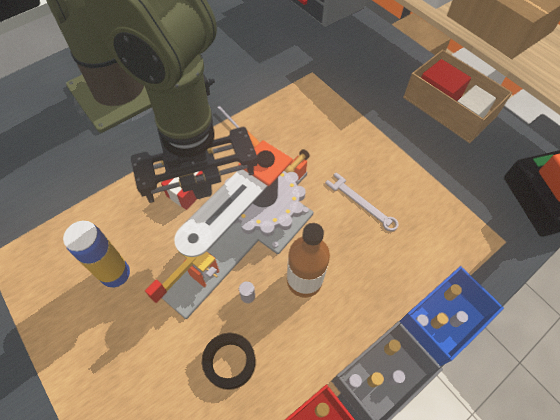

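The bar has clicked into place over the prop (hole at (193,238)). Next I'll retreat, rise, and move over the tab.

>>> play_rows:
  deltas:
    - [[1,0,-0.08,0,0,0,0],[1,0,-0.12,-0.1,0,0,0],[1,0,-0.12,-0.3,0,0,0],[1,0,-0.12,-0.33,0,0,0]]

```text
clock: 11.32
tool_pos: [0.4442, -0.0135, 0.2193]
eef_rot: [0.812, 0.583, -0.002, 0.004]
contact_force: [0.3, -1.2, -0.7]
opening: 0.005
```

```bash
python3 - <<'E'
from h import *
t=np.array([.571,-.182,.19]);p=get_state()['tool_pos']
a=np.radians([61,51,41,31,21])
rows([p+(t-p)*f for f in(.2,.4,.6,.8,1)],a,g=-1.0)
for n in ('scene','top'):
    im=vision.snapshot(n);cv2.imwrite(f'pics/{n}14.png',cv2.cvtColor(im,cv2.COLOR_RGB2BGR))
E
```

```text
clock 11.32 pos [ 0.4442 -0.0135  0.2193] az 71.3 F [ 0.3 -1.2 -0.7] open 0.005
[-1.0, -0.079, 0.116, 0.021, 0.002, 0.002, 0.057]
[-1.0, -0.158, 0.232, 0.041, 0.002, 0.002, 0.113]
[-1.0, -0.238, 0.348, 0.062, 0.002, 0.002, 0.169]
[-1.0, -0.317, 0.464, 0.083, 0.002, 0.002, 0.224]
[-1.0, -0.396, 0.58, 0.103, 0.002, 0.002, 0.28]
```

View pics/top14.png

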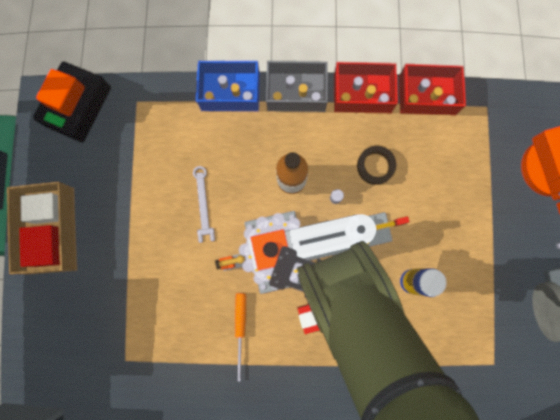

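View pics/scene14.png

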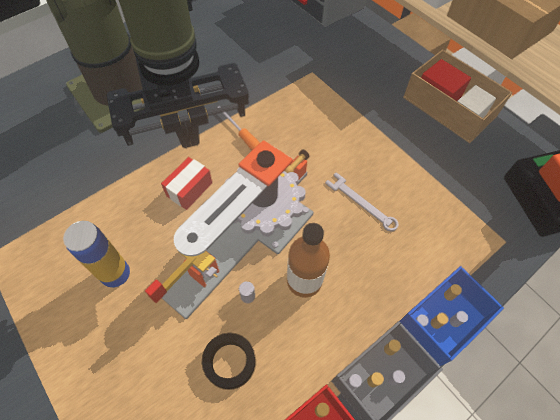

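The bar lies along the stand above the prop (hole at (362,229) in the top view), and the other objects haven't moved. Moving to above the tab while opening.

>>> play_rows:
  deltas:
    - [[-1,-0.079,0.116,0.01,0,0,0.056],[-1,-0.158,0.232,0.02,0,0,0.112],[-1,-0.238,0.348,0.05,0,0,0.168],[-1,-0.317,0.464,0.08,0,0,0.224],[-1,-0.396,0.58,0.1,0,0,0.28]]

```text
clock: 12.05
tool_pos: [0.5691, -0.1836, 0.1857]
eef_rot: [0.984, 0.179, -0.004, 0.004]
contact_force: [0.8, -0.1, -0.5]
opening: 0.551
```

```bash
python3 - <<'E'
from h import *
S=lambda x,y:(130+x/2.4,80+y/2.4)
h=plane('top',(361.8,229.2),.156); v=h[:2]-HUB; print('hole',h,np.hypot(*v),np.degrees(np.arctan2(v[1],v[0]))%360)
im=cv2.cvtColor(cv2.imread('pics/top14.png'),cv2.COLOR_BGR2RGB)
for c,s,m in blobs(im,(0,190,100),(6,255,255),20): print(c,s)
im=cv2.cvtColor(cv2.imread('pics/scene14.png'),cv2.COLOR_BGR2RGB)
for c,s,m in blobs(im,(0,150,60),(8,255,255),20): print('s',c,s)
t=np.array([.571,-.182,.17])
rows([t]*3,[np.radians(13.2)]*3,g=-1.0)
EOF=0
im=vision.snapshot('scene');cv2.imwrite('pics/s15.png',cv2.cvtColor(im,cv2.COLOR_RGB2BGR))
E
```

```text
hole [ 0.550572   -0.09281193  0.156     ] 0.17774192975594122 283.5261799331629
[367.   91.8] [335, 65, 62, 47, 1510]
[432.7  93.9] [401, 66, 64, 48, 1547]
[401.9 220.4] [396, 217, 13, 8, 65]
[ 36.2 245.9] [19, 225, 38, 42, 1327]
[303.6 308.6] [298, 306, 12, 7, 51]
[310.9 329.4] [304, 326, 14, 7, 54]
s [303.1   1.3] [299, 0, 8, 5, 25]
s [446.5  78.4] [421, 59, 50, 42, 1079]
s [265.5 163.2] [239, 141, 56, 44, 1058]
s [552.2 174.7] [539, 153, 21, 49, 577]
s [176.2 171.4] [161, 157, 31, 30, 184]
s [300.8 168.1] [294, 160, 13, 19, 126]
s [192.9 182.1] [178, 167, 31, 31, 247]
s [196.  275.1] [188, 266, 17, 21, 140]
s [155.3 290.6] [145, 280, 21, 23, 271]
s [321.6 407.2] [285, 384, 70, 36, 1108]
clock 12.05 pos [ 0.5691 -0.1836  0.1857] az 20.6 F [ 0.8 -0.1 -0.5] open 0.551
[-1.0, 0.008, -0.003, 0.052, 0.002, 0.003, 0.041]
[-1.0, 0.008, -0.003, 0.052, 0.002, 0.003, 0.041]
[-1.0, 0.008, -0.003, 0.052, 0.002, 0.003, 0.041]
```

View pics/s15.png

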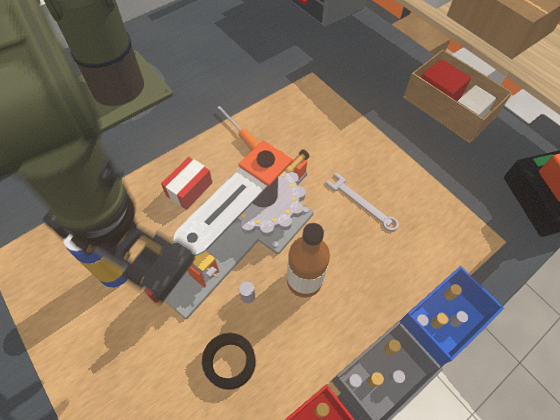

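>>> play_rows:
  deltas:
    - [[-0.2,0.008,-0.003,0.05,0,0,0.041],[-0.2,0.008,-0.003,0.12,0,0,0.041],[-0.2,0.008,-0.003,0.18,0,0,0.041],[-0.2,0.008,-0.003,0.18,0,0,0.041]]

```text
clock: 12.6
tool_pos: [0.5717, -0.1882, 0.1284]
eef_rot: [0.994, 0.11, -0.005, 0.006]
contact_force: [-0.2, -0.1, -0.7]
opening: 0.595
```

```bash
python3 - <<'E'
from h import *
t=np.array([.571,-.182,.093])
rows([t]*3,[np.radians(13.2)]*3,g=-.2)
im=vision.snapshot('scene')[180:340,40:260];cv2.imwrite('pics/s16.png',cv2.resize(cv2.cvtColor(im,cv2.COLOR_RGB2BGR),None,fx=3.6,fy=3.6,interpolation=cv2.INTER_CUBIC))
E
```

```text
clock 12.60 pos [ 0.5717 -0.1882  0.1284] az 12.7 F [-0.2 -0.1 -0.7] open 0.595
[-0.2, 0.004, -0.022, 0.118, 0.004, 0.003, -0.003]
[-0.2, 0.004, -0.022, 0.118, 0.004, 0.003, -0.003]
[-0.2, 0.004, -0.022, 0.118, 0.004, 0.003, -0.003]
```

View pics/s16.png

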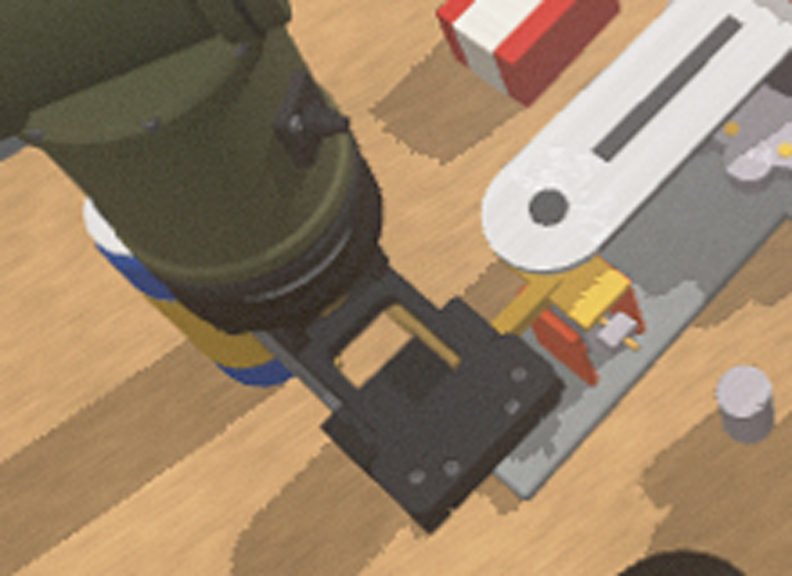

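The gripper is over the tab, the can is clear behind it, and the bar nose (535,215 in the zoom) is clear. Descending.

>>> play_rows:
  deltas:
    - [[-0.2,0.002,-0.02,0.03,0,0,0],[-0.2,0.002,-0.02,0.06,0,0,0],[-0.2,0.002,-0.02,0.09,0,0,0],[-0.2,0.002,-0.02,0.118,0,0,0],[-0.2,0.002,-0.02,0.118,0,0,0]]

```text
clock: 13.28
tool_pos: [0.5712, -0.183, 0.0934]
eef_rot: [0.994, 0.11, -0.004, 0.006]
contact_force: [0.0, -0.1, -0.2]
opening: 0.596
```

>>> play_rows:
  deltas:
    - [[0.7,0,0,0,0,0,0],[0.8,0,0,0,0,0,0],[1,0,0,0,0,0,0],[1,0,0,0,0,0,0]]
  force: 30

```text
clock: 13.78
tool_pos: [0.5715, -0.183, 0.0936]
eef_rot: [0.994, 0.11, -0.004, 0.006]
contact_force: [5.0, 1.2, -0.9]
opening: 0.167
```

Gripped at 14.7 mm opening, which matches the 14 mm tab. I'll lift slowly: 42 mm is safe from either starting notch.

>>> play_rows:
  deltas:
    - [[1,0.003,0,-0.015,0,0,0],[1,0.003,0,-0.03,0,0,0],[1,0.003,0,-0.045,0,0,0],[1,0.003,0,-0.06,0,0,0],[1,0.003,0,-0.075,0,0,0]]

```text
clock: 14.4
tool_pos: [0.5721, -0.1828, 0.1162]
eef_rot: [0.994, 0.11, -0.004, 0.006]
contact_force: [0.5, -2.3, -4.4]
opening: 0.157
```

```bash
python3 - <<'E'
from h import *
s=get_state();print(s['tool_pos'],s['contact_force'],s['opening'],s['moment'])
im=vision.snapshot('scene')[180:340,40:260];cv2.imwrite('pics/s17.png',cv2.resize(cv2.cvtColor(im,cv2.COLOR_RGB2BGR),None,fx=3.6,fy=3.6,interpolation=cv2.INTER_CUBIC))
E
```

```text
[ 0.5720624  -0.18279068  0.11623542] [ 0.52087546 -2.34829238 -4.42187911] 0.15692124148988384 [-0.44443558 -0.14032529  0.28168034]
```

View pics/s17.png

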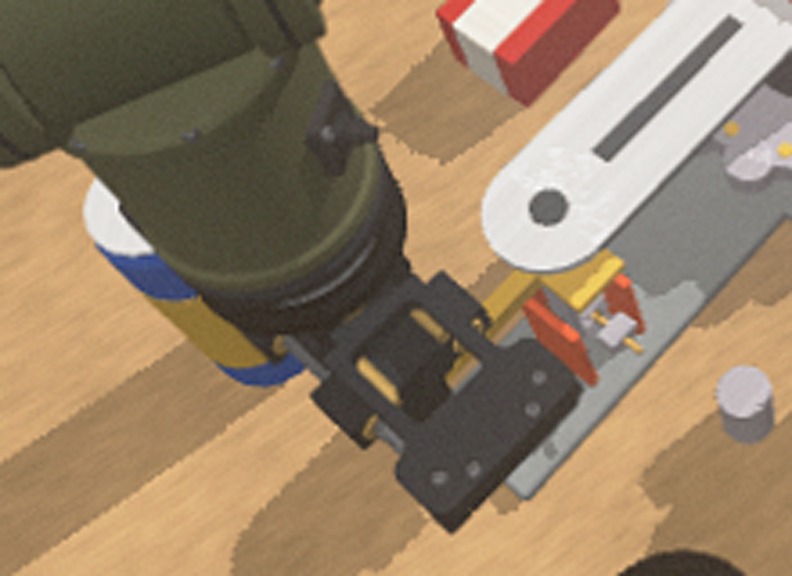

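```bash
python3 - <<'E'
from h import *
u=np.array([-.2335,.9724]);ex=np.array([u[1],-u[0]]);c=HUB-.18*u
A=c+.03*ex+.015*u;B=c+.03*ex-.015*u
for z in (.087,.099,.112,.122,.125,.138): print(z,((proj('scene',np.r_[A,z])-[40,180])*3.6).round(0),((proj('scene',np.r_[B,z])-[40,180])*3.6).round(0))
E
```

```text
0.087 [632. 292.] [589. 337.]
0.099 [629. 282.] [585. 328.]
0.112 [626. 271.] [581. 318.]
0.122 [623. 262.] [578. 310.]
0.125 [622. 260.] [577. 307.]
0.138 [618. 248.] [572. 296.]
```

The saddle corner moved from (630,283) to (622,262) in the zoom. That gives z = 0.099 at the start (notch 1) and 0.122 now, consistent with a 22.6 mm lift. About 19 mm more goes just past notch 4.

>>> play_rows:
  deltas:
    - [[1,0,0,-0.015,0,0,0],[1,0,0,-0.03,0,0,0],[1,0,0,-0.045,0,0,0],[1,0,0,-0.06,0,0,0],[1,0,0,-0.062,0,0,0]]

```text
clock: 15.08
tool_pos: [0.5721, -0.1828, 0.136]
eef_rot: [0.994, 0.11, -0.004, 0.007]
contact_force: [-0.8, -2.3, -3.6]
opening: 0.154
```

```bash
python3 - <<'E'
from h import *
s=get_state();print(s['tool_pos'],s['contact_force'],s['opening'],s['moment'])
im=vision.snapshot('scene')[180:340,40:260];cv2.imwrite('pics/s18.png',cv2.resize(cv2.cvtColor(im,cv2.COLOR_RGB2BGR),None,fx=3.6,fy=3.6,interpolation=cv2.INTER_CUBIC))
E
```

```text
[ 0.5720615  -0.18282437  0.13598164] [-0.82368853 -2.28384328 -3.62729284] 0.1537139872863802 [-0.44574168  0.17583309  0.22279678]
```

View pics/s18.png

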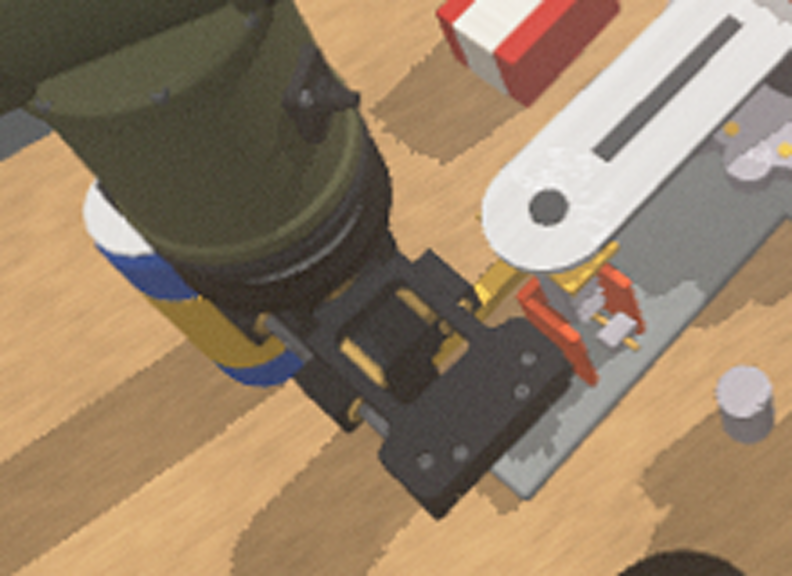

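The saddle corner is at (617,246), so z ≈ 0.140 and prop ≈ 53–54 mm. That is past notch 4 and clear of the bar. Releasing, then rising.

>>> play_rows:
  deltas:
    - [[0.5,0,0,0,0,0,0],[0,0,0,0,0,0,0],[-0.2,0,0,0,0,0,0],[-0.2,0,0,0,0,0,0]]

```text
clock: 15.62
tool_pos: [0.5723, -0.1826, 0.136]
eef_rot: [0.994, 0.11, -0.004, 0.007]
contact_force: [0.5, 0.4, -0.3]
opening: 0.565
```

>>> play_rows:
  deltas:
    - [[-0.2,0,0,-0.08,0,0,0],[-0.2,0,0,-0.2,0,0,0],[-0.2,0,0,-0.4,0,0,0],[-0.2,0,0,-0.5,0,0,0],[-0.2,0,0,-0.5,0,0,0]]

```text
clock: 16.25
tool_pos: [0.5749, -0.1808, 0.2887]
eef_rot: [0.994, 0.11, -0.001, 0.008]
contact_force: [0.5, -0.6, -1.1]
opening: 0.597
```

>>> play_rows:
  deltas:
    - [[-0.2,-0.2,0,0,0,0,0],[-0.2,-0.4,0,0,0,0,0],[-0.2,-0.5,0,0,0,0,0],[-0.2,-0.5,0,0,0,0,0]]

```text
clock: 16.75
tool_pos: [0.4255, -0.2141, 0.2884]
eef_rot: [0.994, 0.108, -0.003, 0.007]
contact_force: [0.3, -0.1, -0.0]
opening: 0.601
```

```bash
python3 - <<'E'
from h import *
s=get_state();print(s['clock'],s['tool_pos'],s['contact_force'],s['opening'])
im=vision.snapshot('scene');cv2.imwrite('pics/s19.png',cv2.cvtColor(im,cv2.COLOR_RGB2BGR))
cv2.imwrite('pics/s19z.png',cv2.resize(cv2.cvtColor(im[180:340,40:260],cv2.COLOR_RGB2BGR),None,fx=3.6,fy=3.6,interpolation=cv2.INTER_CUBIC))
im=vision.snapshot('top');cv2.imwrite('pics/t19.png',cv2.cvtColor(im,cv2.COLOR_RGB2BGR))
u=np.array([-.2335,.9724]);ex=np.array([u[1],-u[0]]);c=HUB-.18*u;A=c+.03*ex+.015*u;t=HUB-.27*u
for h in (.038,.051):print(h,((proj('scene',np.r_[A,.087+h])-[40,180])*3.6).round(0),'tab top',((proj('scene',np.r_[t,.118+h])-[40,180])*3.6).round(0))
E
```

```text
16.75 [ 0.42553227 -0.21411967  0.28839429] [ 0.25704226 -0.12167221 -0.03414045] 0.6009804744099981
0.038 [622. 260.] tab top [391. 366.]
0.051 [618. 248.] tab top [382. 355.]
```

View pics/s19.png

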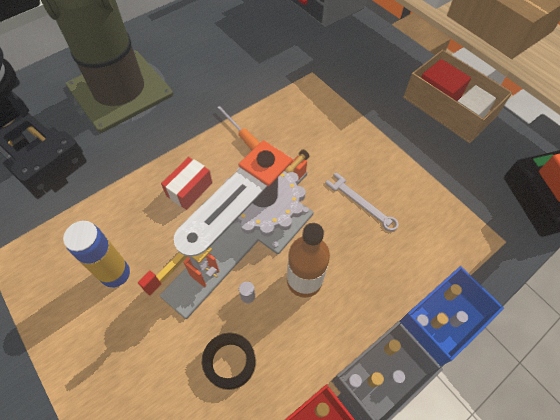

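View pics/s19z.png

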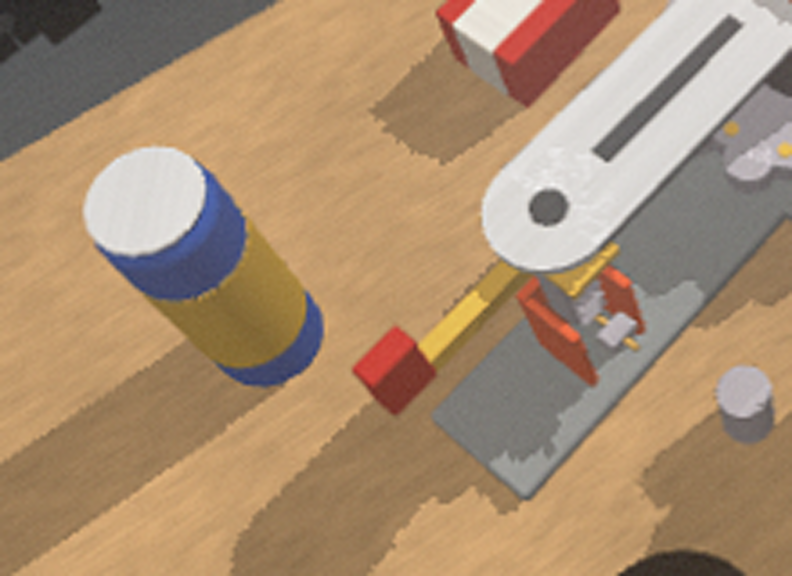

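View pics/t19.png

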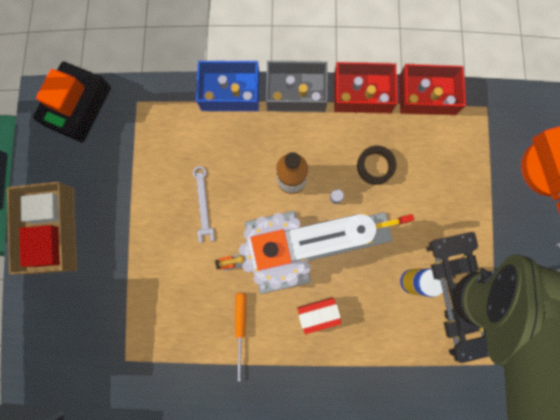

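The saddle corner reads (618,247). Notch 4 predicts (618,248) and notch 3 (622,260), so the prop is at notch 4. The bar is over it, all the objects are where they were, and the arm is clear.

```bash
python3 - <<'E'
from plant import r
print(r.finish_job())
E
```

```text
the job is handed in; nothing more can be done
None
```

I swung the bar counter-clockwise round the robot's side, opposite the oil bottle, until it clicked in over the prop. Then I lifted the prop by its red tab from notch 1 to notch 4, let go and moved clear. The job is handed in at about 17 s of the 58 s; no verdict is reported.

**Last checks**
- **Bar:** after the last click its hole measured at 283.5°, against 283.2° expected. It looked unchanged in the final pictures.
- **Prop:** the saddle corner in the final scene view is at zoom pixel (618,247). Notch 4 predicts (618,248) and notch 3 predicts (622,260). I lifted about 42 mm before releasing, which is 54 mm on the joint and short of the 63 mm where the saddle strikes the bar. The shift of the tab's top fits three notches less tightly, but not two.
- **Other things:** none had visibly moved, and the tool force was near zero with the arm clear.

**What disagreed**
- **Finger height:** the fingertips were about 33 mm higher than the reported position and stated finger length imply. The first push therefore passed over the bar without moving it.
- **Probe force:** I found the height error by touching down on the bar with the fingertips, which read 69 N at the wrist. That is below the 120 N wrist limit. It was above the 40 N limit for the arm and gripper body, but only the fingertips appeared to be in contact.
- **Clamp knob:** it is about 9–11 mm off the turntable axis. I took the axis from the disc's dots instead.

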